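Find the unfastened cover of the bench service trunking and push it open

ROBOT

A 6-joint arm with a two-finger parallel gripper is mounted at the origin on the work surface. World frame = base frame: x ahead of the robot, y to its left, z up, the work surface at z = 0. Lengths are in mm, angles in rad, forces in N, time in s.
With the tool pointing down it reaches from about 300 to 1000 mm from the base axis. Payload 5.1 kg.
Tool frame: the origin (TCP) lies at the very end of the fingers, on their centre line; the grasp point (between the pads) lies bot.hold_point_z behind it (bot.hold_point_z is the distance from the TCP to the grasp point, in mm); y points along the fingers, x is the direction in which the jaws open and shut, and the axes are right-handed (so a half turn about y gives the same grasp; the last joint's range is limited). The gripper opens to 95 mm and grips with 3 to 60 N. Pads are 20 mm wide; open, the fingers measure 119 mm over their backs; the gripper's body (75 mm by 180 mm) begins 59 mm behind the grasp point.
Start: joints at [1.067, 0.124, 1.65, -0, 1.367, -0.083], TCP at [265.538, 593.274, 214.656] pointing down, gripper open.
Joint ranges: [-2.61, 2.61], [-1.02, 2.33], [0.03, 2.71], [-1.35, 4.49], [0.32, 2.68], [-2.91, 2.91]. Speed limits (rad/s): [2.57, 2.57, 3.14, 3.14, 3.14, 3.14].

INTERFACE

Orientations are given as a unit quaternion [w, x, y, z].
In Python, from bench import bot gives the robot as it stands. The module is installed in compiled form; this text tells all that it offers.
- The arm moves only by the tool drive_tool, never from a script. Its argument "steps" is a list of rows, each an object of numbers: "gripper": the gripper command: -1 is shut, 1 is fully open, values between are in proportion; "dx", "dy", "dz": the shift along the tool's x, y, z in cm; "rx", "ry", "rz": the turn, a rotation vector about the tool's x, y, z in rad. A call has 1 to 5 rows; each row shifts and turns the commanded pose from where the row before left it, along the tool's axes as they then stand; what a row does not reach is not made up. A row lasts 1/10 s, in which the tool goes at most 50 mm and 8.59 degrees, less where a joint would pass 70% of its speed; a pose out of reach is approached as far as the arm can. A call is refused whole if a number of a shift passes 5 or a number of a turn 0.15, either way. A call with a gripper value outside its range is refused whole. The fingers move at their own pace and stop on an object; "force" is the grip in N (left out, the last holds). Time passes only in rows, so rows that do not move let the fingers close. It gives the time, the measured TCP pose, the force and the opening at its end, in the units of the state.
- bot.get_state(): the state, without advancing time (a new reading comes with each control period).
- bot.read_camera(name): name is "scene" or "side" or "wrist"; returns a dict with "pixels" (420x560x3 uint8, blue, green, red), "fx", "fy", "cx", "cy" (pixels), "k1" (the pictures are not rectified: a ray, as slopes to the right and down, at radius r is drawn at 1 + k1 r^2 times it, then the intrinsics apply), "R" (3x3) and "t" (3): a world point X has camera coordinates R X + t. Camera axes: x right, y down, z forward; pixel columns grow to the right and rows downward; lengths in mm; the calibration is good to about 2 mm. A picture is of the moment at which its call begins. There is no depth.
- bot.hand_in(): hands the job in, once; it reports no verdict.
The state is a dict: "clock": time; "joints": joint angles; "joint_vel": joint speeds; "joint_efforts": joint torques, N m; "tool_pos": TCP position; "eef_rot": TCP orientation; "force": force on the tool from outside, world axes, zero at the start; "wrist_torque": the same for the moment, N m; "grip_width": finger opening in mm.
Only numpy, scipy, OpenCV 4.12 (cv2) and the standard library are available. Lean on these libraries where they do the work, as an engineer would, in place of code of your own. Each camera call takes 0.05 s, during which the arm holds its last target.

TASK

One of the four identical covers in the top of the bench's service trunking is unfastened; open it so that the valve beneath can be reached. Press gently with the fingertips on the grooved back edge of one cover after another until you find the one that rocks, then push that cover over until it stands fully open, at least upright, and stays there. Pinch, pick up or lift nothing, leave the other covers shut and leave the rack, bottle, beaker and screwdriver where they are.

Things in the scene. Friction and masses are not known exactly. Their poses are not given: they have to be found in the camera images.
- trunking: White service trunking fixed on the bench, 150 mm deep (x) x 464 mm long (y) x 80 mm high, sockets on its long sides, four covers in a row in its top, 110 mm apart. Origin: centre of its underside; x points away from the robot to its back, y along the row, z up. Round each cover: a 1.5 mm gap, then a fixed rim level with it (10.5 mm wide front and back). Bays hollow, 60 mm deep.
- cover1_mid (a point): Cover 1 of four identical aluminium plates (1 is at the trunking's -y end, 4 at +y), 126 (x) x 104 (y) x 4 mm, top flush at 80 mm when shut. This point: middle of the plate, half-way through it; axes as the trunking's when shut. Turns on a pin along y, 17 mm behind (+x) and 6 mm below this point: 46 mm of plate behind the pin, 80 mm in front. Dark thumb grooves 37 to 55 mm behind this point.
- cover1 (a joint): Angle of cover 1: 0 shut, grows as its back sinks and its front edge rises, 1.57 upright, 1.75 at its stop; friction (0.035 N m) keeps it where it is left. Pressed in front of the pin no cover moves. Pressed on the grooves, three (varies which) give 1 mm at most, held by a hidden catch; the loose one rocks at 3 to 5 N and its back can be pushed 25 mm down.
- cover2_mid (a point): Cover 2 of four identical aluminium plates (1 is at the trunking's -y end, 4 at +y), 126 (x) x 104 (y) x 4 mm, top flush at 80 mm when shut. This point: middle of the plate, half-way through it; axes as the trunking's when shut. Turns on a pin along y, 17 mm behind (+x) and 6 mm below this point: 46 mm of plate behind the pin, 80 mm in front. Dark thumb grooves 37 to 55 mm behind this point.
- cover2 (a joint): Angle of cover 2: 0 shut, grows as its back sinks and its front edge rises, 1.57 upright, 1.75 at its stop; friction (0.035 N m) keeps it where it is left. Pressed in front of the pin no cover moves. Pressed on the grooves, three (varies which) give 1 mm at most, held by a hidden catch; the loose one rocks at 3 to 5 N and its back can be pushed 25 mm down.
- cover3_mid (a point): Cover 3 of four identical aluminium plates (1 is at the trunking's -y end, 4 at +y), 126 (x) x 104 (y) x 4 mm, top flush at 80 mm when shut. This point: middle of the plate, half-way through it; axes as the trunking's when shut. Turns on a pin along y, 17 mm behind (+x) and 6 mm below this point: 46 mm of plate behind the pin, 80 mm in front. Dark thumb grooves 37 to 55 mm behind this point.
- cover3 (a joint): Angle of cover 3: 0 shut, grows as its back sinks and its front edge rises, 1.57 upright, 1.75 at its stop; friction (0.035 N m) keeps it where it is left. Pressed in front of the pin no cover moves. Pressed on the grooves, three (varies which) give 1 mm at most, held by a hidden catch; the loose one rocks at 3 to 5 N and its back can be pushed 25 mm down.
- cover4_mid (a point): Cover 4 of four identical aluminium plates (1 is at the trunking's -y end, 4 at +y), 126 (x) x 104 (y) x 4 mm, top flush at 80 mm when shut. This point: middle of the plate, half-way through it; axes as the trunking's when shut. Turns on a pin along y, 17 mm behind (+x) and 6 mm below this point: 46 mm of plate behind the pin, 80 mm in front. Dark thumb grooves 37 to 55 mm behind this point.
- cover4 (a joint): Angle of cover 4: 0 shut, grows as its back sinks and its front edge rises, 1.57 upright, 1.75 at its stop; friction (0.035 N m) keeps it where it is left. Pressed in front of the pin no cover moves. Pressed on the grooves, three (varies which) give 1 mm at most, held by a hidden catch; the loose one rocks at 3 to 5 N and its back can be pushed 25 mm down.
- rack: White plastic three-tier test-tube rack, 85 x 226 x 125 mm, tubes up to 151 mm high, loose, behind the trunking. Origin: centre of its underside. To be left alone.
- wash_bottle: White wash bottle, 68 mm in diameter, 170 mm high with its spout, loose, behind the trunking. Origin: centre of its underside. To be left alone.
- beaker: Glass beaker, 70 mm in diameter, 85 mm high, loose, in front of the trunking. Origin: centre of its underside. To be left alone.
- screwdriver: Screwdriver about 170 mm long lying on the bench in front of the trunking. Origin: middle of its length, on the bench. To be left alone.

How it is judged (in metres and radians):
At the end, for the whole second after the job is handed in: The unfastened cover stands open at 1.35 rad (77 degrees) or more and at rest, the other three are shut (under 0.12 rad), and rack, wash bottle, beaker and screwdriver are within 20 mm of where they stood (((value of joint cover1 above 1.35 rad and value of joint each of cover2, cover3, cover4 below 0.12 rad) or (value of joint cover2 above 1.35 rad and value of joint each of cover1, cover3, cover4 below 0.12 rad) or (value of joint cover3 above 1.35 rad and value of joint each of cover1, cover2, cover4 below 0.12 rad) or (value of joint cover4 above 1.35 rad and value of joint each of cover1, cover2, cover3 below 0.12 rad)) and velocity of joint cover1 between -0.05 and 0.05 rad/s and velocity of joint cover2 between -0.05 and 0.05 rad/s and velocity of joint cover3 between -0.05 and 0.05 rad/s and velocity of joint cover4 between -0.05 and 0.05 rad/s and distance of each of rack, wash_bottle, beaker, screwdriver from where it was at the start of the episode below 0.02 m); the robot touches nothing.
It fails at once if a cover is pinched between the fingers ((z of the grasp point in the frame of cover1_mid between -0.006 and 0.006 m and x of the grasp point in the frame of cover1_mid between -0.063 and 0.063 m and y of the grasp point in the frame of cover1_mid between -0.052 and 0.052 m and contact force between the fingers and cover1 above 1 N) or (z of the grasp point in the frame of cover2_mid between -0.006 and 0.006 m and x of the grasp point in the frame of cover2_mid between -0.063 and 0.063 m and y of the grasp point in the frame of cover2_mid between -0.052 and 0.052 m and contact force between the fingers and cover2 above 1 N) or (z of the grasp point in the frame of cover3_mid between -0.006 and 0.006 m and x of the grasp point in the frame of cover3_mid between -0.063 and 0.063 m and y of the grasp point in the frame of cover3_mid between -0.052 and 0.052 m and contact force between the fingers and cover3 above 1 N) or (z of the grasp point in the frame of cover4_mid between -0.006 and 0.006 m and x of the grasp point in the frame of cover4_mid between -0.063 and 0.063 m and y of the grasp point in the frame of cover4_mid between -0.052 and 0.052 m and contact force between the fingers and cover4 above 1 N)).
It fails at once if a cover is pressed with more than 60 N (contact force between the fingers and cover1 above 60 N or contact force between the fingers and cover2 above 60 N or contact force between the fingers and cover3 above 60 N or contact force between the fingers and cover4 above 60 N).
It fails at once if the rack, bottle, beaker or screwdriver is moved more than 20 mm or picked up (distance of any of rack, wash_bottle, beaker, screwdriver from where it was at the start of the episode above 0.02 m).
It also fails if it takes over 51 s, if anything falls off the work surface, if the arm or the gripper's body presses on something with over 40 N, if the wrist force passes 120 N, or if a joint passes its speed limit or range.

## Working session

There is one attempt and no reset: what is moved stays moved. The work goes in short steps, Python scripts to look and compute and a tool call to move; the robot and the scene stay as the last step left them, time stands still between calls to the robot, and variables do not carry over. Pictures are saved under pics/ and viewed, and the job is handed in when it is done.

Besides the shell and the picture viewer there is one more tool, called after ">>>" as name(argument=value, ...) on one line, values as JSON. drive_tool: Moves the arm, as the interface text tells. Its arguments: {"type":"object","properties":{"steps":{"type":"array","items":{"type":"object","properties":{"gripper":{"type":"number"},"dx":{"type":"number"},"dy":{"type":"number"},"dz":{"type":"number"},"rx":{"type":"number"},"ry":{"type":"number"},"rz":{"type":"number"}}}},"force":{"type":"number"}},"required":["steps"]}

```bash
mkdir -p pics
python3 - <<'E'
from bench import bot
import cv2
s=bot.get_state();print(s,bot.hold_point_z)
for n in("scene","side","wrist"):
    c=bot.read_camera(n);cv2.imwrite(f"pics/{n}0.png",c["pixels"]);print(n,c["fx"],c["cx"],c["cy"],c["k1"],c["R"],c["t"])
E
```

```text
{'clock': 0.0, 'joints': array([ 1.06741422e+00,  1.24534286e-01,  1.65163511e+00,  3.30542600e-05,
        1.36747322e+00, -8.26378568e-02]), 'joint_vel': array([ 0.00078915,  0.00075939, -0.00149853, -0.00040518,  0.00029178,
        0.0006482 ]), 'joint_efforts': array([ 1.51630265e-03, -4.17620373e+01, -3.59923482e+01,  7.74916797e-02,
        4.93975275e-02, -1.66110658e-04]), 'tool_pos': array([265.22638887, 592.74779379, 213.39113548]), 'eef_rot': array([-0.59305699,  0.59372207,  0.38391844, -0.38520661]), 'force': array([-0.24092666,  0.10886674, -0.18212814]), 'wrist_torque': array([ 0.01845409,  0.03256403, -0.00823028]), 'grip_width': 95.05073914732701} 18.8
scene 544.8619003835715 287.62677700661385 217.70975953792865 -0.0259045244253055 [[-0.84968428  0.52721592 -0.00894415]
 [ 0.43478069  0.69091295 -0.57758553]
 [-0.29833266 -0.49465409 -0.81628117]] [ 436.84347772 -201.7025737  1281.92651329]
side 441.6022417867488 280.7859997782832 213.3955072409731 -0.1460675668440012 [[-0.98255023 -0.18565408 -0.01129663]
 [-0.12241529  0.69120384 -0.71221608]
 [ 0.1400341  -0.69840519 -0.70186939]] [527.29240383 124.3327206  890.10524968]
wrist 342.24197005145845 283.79894942527284 210.53050620410912 -0.06327930526836904 [[ 0.40804702  0.91295913 -0.00180313]
 [ 0.87996534 -0.39277274  0.26719013]
 [ 0.24322545 -0.11061283 -0.96364215]] [-649.81760933  -31.0686704   389.84362746]
```

View pics/scene0.png

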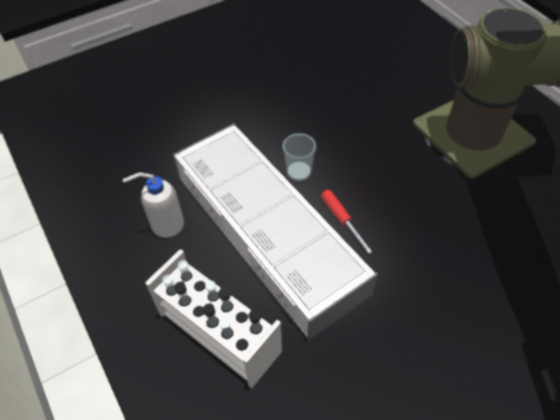

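View pics/side0.png

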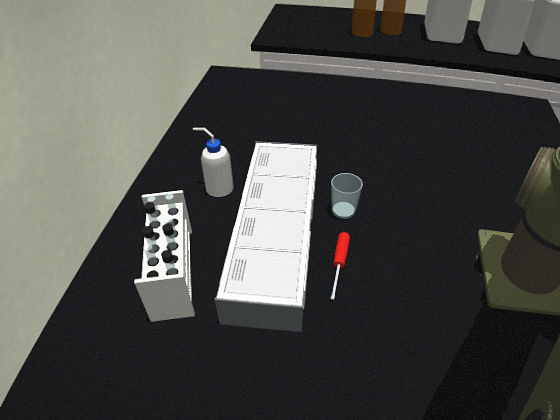

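View pics/wrist0.png

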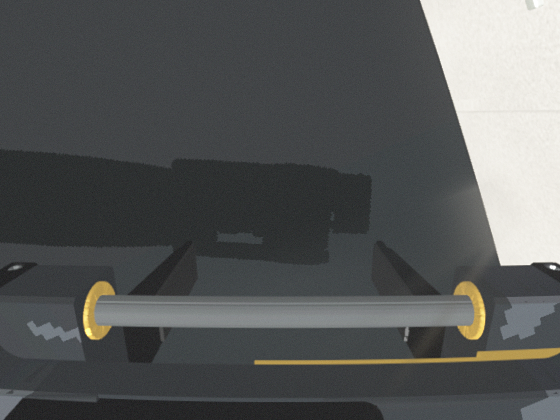

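Run:
```python
import cv2
a=cv2.imread("pics/scene0.png")[110:340,160:390];cv2.imwrite("pics/sc_z.png",cv2.resize(a,None,fx=2.6,fy=2.6,interpolation=cv2.INTER_CUBIC))
a=cv2.imread("pics/side0.png")[130:340,190:340];cv2.imwrite("pics/si_z.png",cv2.resize(a,None,fx=2.8,fy=2.8,interpolation=cv2.INTER_CUBIC))
```

```text
(no output)
```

View pics/sc_z.png

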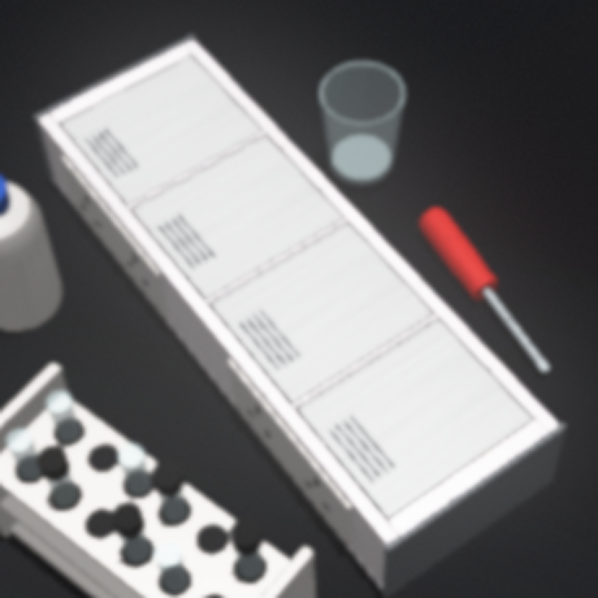

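View pics/si_z.png

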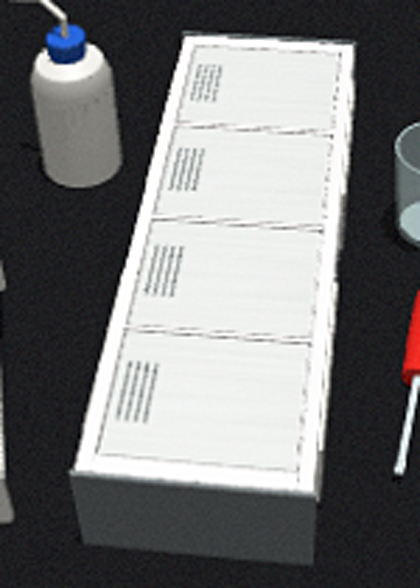

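```bash
cat > h.py <<'E'
import numpy as np,cv2
from scipy.optimize import least_squares
from scipy.spatial.transform import Rotation as Ro
from bench import bot
def proj(c,X):
    p=(c["R"]@np.atleast_2d(X).T).T+c["t"];u=p[:,:2]/p[:,2:];u=u*(1+c["k1"]*(u**2).sum(1,keepdims=True))
    return u*[c["fx"],c["fy"]]+[c["cx"],c["cy"]]
def back(c,px,z):
    f=lambda q:(proj(c,[q[0],q[1],z])-px).ravel()
    return least_squares(f,[400,0]).x
def trk(P,L):  # local->world
    x,y,a=P;L=np.atleast_2d(L);return np.c_[x+L[:,0]*np.cos(a)-L[:,1]*np.sin(a),y+L[:,0]*np.sin(a)+L[:,1]*np.cos(a),L[:,2]]
def R(): 
    q=bot.get_state()["eef_rot"];return Ro.from_quat([q[1],q[2],q[3],q[0]])
E
python3 - <<'E'
from h import *
sc=bot.read_camera("scene");si=bot.read_camera("side")
A=np.array([(38,119),(192,39),(562,427),(385,541)])/2.6+[160,110]
B=np.array([(183,34),(354,42),(318,494),(73,473)])/2.8+[190,130]
for p in A: print(back(sc,p,80))
for p in B: print('s',back(si,p,80))
L=np.array([(75,-232,80),(-75,-232,80),(-75,232,80),(75,232,80)])
for cs in ([(sc,A)],[(si,B)],[(sc,A),(si,B)]):
    r=least_squares(lambda P:np.concatenate([(proj(c,trk(P,L))-p).ravel() for c,p in cs]),[500,0,0]);print(r.x,r.fun.round(1))
P=r.x;np.save("P.npy",P)
# things: 
for n,c,px,z in[("bottle sc base",sc,(166,228),0),("bottle si base",si,(219,188),0),("cap sc",sc,(154,183),150),("cap si",si,(213,144),150),("spout tip sc",sc,(124,181),160),("spout tip si",si,(195,129),165),
 ("rack sc",sc,(182,254),125),("rack sc",sc,(279,324),125),("rack si",si,(184,194),125),("rack si",si,(189,280),125)]:
    w=back(c,px,z);d=w-P[:2];ca,sa=np.cos(P[2]),np.sin(P[2]);print(n,w.round(),"trk",(ca*d[0]+sa*d[1]).round(),(-sa*d[0]+ca*d[1]).round())
print(trk(P,[(47,y,80) for y in(-165,-55,55,165)]))
print(R().as_matrix().round(3))
E
```

```text
[ 645.91205427 -235.56846932]
[ 497.85281872 -248.02950719]
[460.59457789 215.16495825]
[609.99839377 221.77894452]
s [ 645.13227804 -239.02805263]
s [ 494.425381   -252.93902685]
s [455.85692686 213.15358094]
s [607.72501948 225.48125456]
[ 5.53348279e+02 -1.22684191e+01  7.66771181e-02] [-0.5 -0.7  0.3 -0.6 -0.7 -0.7  0.8  1.5]
[ 5.50649517e+02 -1.23667555e+01  8.14455607e-02] [ 0.2  0.4 -0.3  0.7 -0.6 -0.3  0.7 -0.1]
[ 5.51992775e+02 -1.25347254e+01  7.93866963e-02] [-0.1 -0.8  0.5 -0.9 -0.  -1.4  1.7  0.9 -0.1  0.3 -0.7  0.7 -1.7 -0.4
 -0.2 -0.4]
bottle sc base [ 728. -135.] trk 166.0 -136.0
bottle si base [ 720. -144.] trk 157.0 -144.0
cap sc [ 723. -131.] trk 161.0 -131.0
cap si [ 710. -121.] trk 149.0 -121.0
spout tip sc [ 769. -156.] trk 205.0 -160.0
spout tip si [ 760. -151.] trk 197.0 -154.0
rack sc [742.  21.] trk 192.0 18.0
rack sc [667. 223.] trk 134.0 225.0
rack si [731.  21.] trk 181.0 20.0
rack si [650. 226.] trk 116.0 230.0
[[ 611.92980054 -173.28780617   80.        ]
 [ 603.20643349  -63.63424778   80.        ]
 [ 594.48306645   46.01931061   80.        ]
 [ 585.7596994   155.672869     80.        ]]
[[ 0.408 -0.    -0.913]
 [ 0.913 -0.001  0.408]
 [-0.001 -1.     0.   ]]
```

>>> drive_tool(steps=[{"ry":-0.125,"gripper":-1},{"ry":-0.125,"gripper":-1},{"ry":-0.125,"gripper":-1},{"ry":-0.125,"gripper":-1},{"gripper":-1}], force=10)

```text
$.steps[0]: bad value
```

```bash
cat > st.py <<'E'
from h import *
import sys
s=bot.get_state();P=np.load("P.npy");M=R().as_matrix()
d=s["tool_pos"][:2]-P[:2];ca,sa=np.cos(P[2]),np.sin(P[2])
print("t",round(s["clock"],2),"pos",s["tool_pos"].round(1),"trk x,y",(ca*d[0]+sa*d[1]).round(1),(-sa*d[0]+ca*d[1]).round(1),"F",s["force"].round(2),"T",s["wrist_torque"].round(2),"w",round(s["grip_width"],1),"xdir",np.degrees(np.arctan2(M[1,0],M[0,0])).round(2),"ydir",M[:,1].round(3))
if len(sys.argv)>1:
    g=[float(v) for v in sys.argv[1:4]]
    t=trk(P,[g])[0];v=M.T@(t-s["tool_pos"])/10;print("need cm dx,dy,dz",v.round(2))
E
python3 st.py 46 165 200
```

```text
t 0.25 pos [265.4 593.  214. ] trk x,y -237.7 626.4 F [-0.14  1.14  0.19] T [-0.03 -0.05 -0.03] w 94.7 xdir 65.89 ydir [-0.    -0.001 -1.   ]
need cm dx,dy,dz [-26.88   1.43 -47.02]
```

>>> drive_tool(steps=[{"dx":0,"dy":0,"dz":0,"rx":0,"ry":-0.125,"rz":0,"gripper":-1},{"dx":0,"dy":0,"dz":0,"rx":0,"ry":-0.125,"rz":0,"gripper":-1},{"dx":0,"dy":0,"dz":0,"rx":0,"ry":-0.125,"rz":0,"gripper":-1},{"dx":0,"dy":0,"dz":0,"rx":0,"ry":-0.125,"rz":0,"gripper":-1},{"dx":0,"dy":0,"dz":0,"rx":0,"ry":0,"rz":0,"gripper":-1}], force=10)

```text
clock: 0.75
tool_pos: [265.5, 593.2, 214.5]
eef_rot: [0.48, -0.48, -0.519, 0.519]
force: [0.8, 0.6, -0.1]
grip_width: 60.3
```

```bash
python3 st.py 46 165 200
```

```text
t 0.75 pos [265.5 593.2 214.5] trk x,y -237.6 626.5 F [ 0.75  0.55 -0.06] T [ 0.03  0.   -0.04] w 60.3 xdir 94.52 ydir [-0. -0. -1.]
need cm dx,dy,dz [-46.14   1.45 -28.38]
```

Orientation right. Move above cover 4's grooves.

>>> drive_tool(steps=[{"dx":-4.2,"dy":0,"dz":-2.6,"rx":0,"ry":0,"rz":0,"gripper":-1},{"dx":-4.2,"dy":0,"dz":-2.6,"rx":0,"ry":0,"rz":0,"gripper":-1},{"dx":-4.2,"dy":0,"dz":-2.6,"rx":0,"ry":0,"rz":0,"gripper":-1},{"dx":-4.2,"dy":0,"dz":-2.6,"rx":0,"ry":0,"rz":0,"gripper":-1},{"dx":-4.2,"dy":0,"dz":-2.6,"rx":0,"ry":0,"rz":0,"gripper":-1}])

```text
clock: 1.25
tool_pos: [412.5, 392.6, 214.8]
eef_rot: [-0.48, 0.481, 0.519, -0.519]
force: [1.4, 0.2, 0.9]
grip_width: 20.4
```

>>> drive_tool(steps=[{"dx":-4.2,"dy":0,"dz":-2.6,"rx":0,"ry":0,"rz":0,"gripper":-1},{"dx":-4.2,"dy":0,"dz":-2.6,"rx":0,"ry":0,"rz":0,"gripper":-1},{"dx":-4.2,"dy":0,"dz":-2.6,"rx":0,"ry":0,"rz":0,"gripper":-1},{"dx":-4.2,"dy":0,"dz":-2.6,"rx":0,"ry":0,"rz":0,"gripper":-1},{"dx":-4.2,"dy":0,"dz":-2.6,"rx":0,"ry":0,"rz":0,"gripper":-1}])

```text
clock: 1.75
tool_pos: [558.9, 193.3, 214.9]
eef_rot: [-0.481, 0.481, 0.519, -0.518]
force: [1.3, 1.1, -0.0]
grip_width: 0.4
```

>>> drive_tool(steps=[{"dx":-4.1,"dy":0,"dz":-2.4,"rx":0,"ry":0,"rz":0,"gripper":-1},{"dx":0,"dy":0,"dz":0,"rx":0,"ry":0,"rz":0,"gripper":-1},{"dx":0,"dy":0,"dz":0,"rx":0,"ry":0,"rz":0,"gripper":-1}])

```text
clock: 2.05
tool_pos: [585.4, 155.3, 214.4]
eef_rot: [0.481, -0.481, -0.518, 0.518]
force: [-0.3, 0.7, 0.0]
grip_width: 0.4
```

```bash
python3 st.py 46 165 95
python3 - <<'E'
from h import *
for n in("scene","side","wrist"):
    cv2.imwrite(f"pics/{n}1.png",bot.read_camera(n)["pixels"])
a=[cv2.imread(f"pics/{n}1.png") for n in("side","wrist")]
cv2.imwrite("pics/c1.png",cv2.resize(np.hstack(a),(800,300)))
E
```

```text
t 2.05 pos [585.4 155.3 214.4] trk x,y 46.6 164.7 F [-0.27  0.73  0.03] T [0.11 0.01 0.01] w 0.4 xdir 94.29 ydir [-0.001  0.    -1.   ]
need cm dx,dy,dz [ 0.03 11.94  0.05]
```

View pics/c1.png

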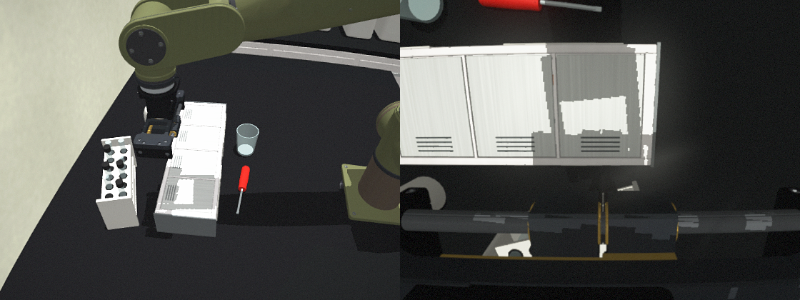

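Run:
```python
from h import *
c=bot.read_camera("wrist");P=np.load("P.npy");im=c["pixels"].copy()
for y in(-165,-55,55,165):
    for X in[(37,y-20,80),(55,y-20,80),(37,y+20,80),(55,y+20,80)]:
        p=proj(c,trk(P,[X]))[0]; cv2.circle(im,tuple(int(v) for v in p),2,(0,0,255),-1)
for X in[(75,232,80),(-75,232,80)]:
    p=proj(c,trk(P,[X]))[0];cv2.circle(im,tuple(int(v) for v in p),3,(0,255,0),-1)
cv2.imwrite("pics/w1.png",im)
```

```text
(no output)
```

View pics/w1.png

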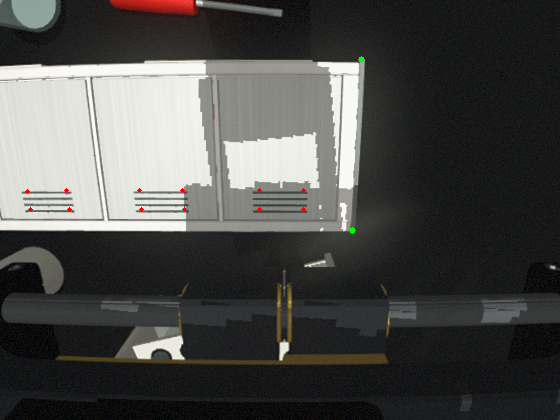

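>>> drive_tool(steps=[{"dx":0,"dy":4,"dz":0,"rx":0,"ry":0,"rz":0,"gripper":-1},{"dx":0,"dy":4,"dz":0,"rx":0,"ry":0,"rz":0,"gripper":-1},{"dx":0,"dy":3.6,"dz":0,"rx":0,"ry":0,"rz":0,"gripper":-1},{"dx":0,"dy":0.6,"dz":0,"rx":0,"ry":0,"rz":0,"gripper":-1},{"dx":0,"dy":0,"dz":0,"rx":0,"ry":0,"rz":0,"gripper":-1}])

```text
clock: 2.75
tool_pos: [583.9, 157.0, 91.7]
eef_rot: [0.48, -0.479, -0.519, 0.52]
force: [0.4, 0.9, 0.3]
grip_width: 0.7
```

>>> drive_tool(steps=[{"dx":0,"dy":0.3,"dz":0,"rx":0,"ry":0,"rz":0,"gripper":-1},{"dx":0,"dy":0.3,"dz":0,"rx":0,"ry":0,"rz":0,"gripper":-1},{"dx":0,"dy":0,"dz":0,"rx":0,"ry":0,"rz":0,"gripper":-1}])

```text
clock: 3.05
tool_pos: [586.0, 156.4, 88.2]
eef_rot: [-0.479, 0.48, 0.52, -0.519]
force: [-0.4, 0.3, 0.0]
grip_width: 0.3
```

>>> drive_tool(steps=[{"dx":0,"dy":0.3,"dz":0,"rx":0,"ry":0,"rz":0,"gripper":-1},{"dx":0,"dy":0.2,"dz":0,"rx":0,"ry":0,"rz":0,"gripper":-1},{"dx":0,"dy":0,"dz":0,"rx":0,"ry":0,"rz":0,"gripper":-1}])

```text
clock: 3.35
tool_pos: [584.9, 156.1, 81.3]
eef_rot: [0.48, -0.48, -0.519, 0.52]
force: [-0.2, -0.2, -0.2]
grip_width: 0.5
```

>>> drive_tool(steps=[{"dx":0,"dy":0.2,"dz":0,"rx":0,"ry":0,"rz":0,"gripper":-1},{"dx":0,"dy":0,"dz":0,"rx":0,"ry":0,"rz":0,"gripper":-1}])

```text
clock: 3.55
tool_pos: [585.4, 156.2, 80.0]
eef_rot: [-0.48, 0.48, 0.52, -0.519]
force: [-0.7, -0.8, 2.1]
grip_width: 0.4
```

>>> drive_tool(steps=[{"dx":0,"dy":0.1,"dz":0,"rx":0,"ry":0,"rz":0,"gripper":-1},{"dx":0,"dy":0,"dz":0,"rx":0,"ry":0,"rz":0,"gripper":-1}])

```text
clock: 3.75
tool_pos: [585.4, 156.2, 79.9]
eef_rot: [-0.48, 0.48, 0.519, -0.519]
force: [-2.7, -0.7, 6.2]
grip_width: 0.3
```

>>> drive_tool(steps=[{"dx":0,"dy":0.1,"dz":0,"rx":0,"ry":0,"rz":0,"gripper":-1},{"dx":0,"dy":0.1,"dz":0,"rx":0,"ry":0,"rz":0,"gripper":-1},{"dx":0,"dy":0,"dz":0,"rx":0,"ry":0,"rz":0,"gripper":-1}])

```text
clock: 4.05
tool_pos: [585.5, 156.2, 79.8]
eef_rot: [0.48, -0.48, -0.519, 0.52]
force: [-7.6, -1.5, 15.8]
grip_width: 0.2
```

>>> drive_tool(steps=[{"dx":0,"dy":0.1,"dz":0,"rx":0,"ry":0,"rz":0,"gripper":-1},{"dx":0,"dy":0,"dz":0,"rx":0,"ry":0,"rz":0,"gripper":-1}])

```text
clock: 4.25
tool_pos: [585.6, 156.2, 79.8]
eef_rot: [0.48, -0.48, -0.519, 0.52]
force: [-8.9, -3.0, 19.3]
grip_width: 0.5
```

Cover 4 is held (19 N, no give). On to cover 3.

>>> drive_tool(steps=[{"dx":0,"dy":-2.0,"dz":0,"rx":0,"ry":0,"rz":0,"gripper":-1},{"dx":-4,"dy":0,"dz":0,"rx":0,"ry":0,"rz":0,"gripper":-1},{"dx":-4,"dy":0,"dz":0,"rx":0,"ry":0,"rz":0,"gripper":-1},{"dx":-3,"dy":0,"dz":0,"rx":0,"ry":0,"rz":0,"gripper":-1},{"dx":0,"dy":0,"dz":0,"rx":0,"ry":0,"rz":0,"gripper":-1}])

```text
clock: 4.75
tool_pos: [594.0, 43.5, 95.5]
eef_rot: [0.481, -0.481, -0.518, 0.519]
force: [0.2, 0.3, -0.9]
grip_width: 0.8
```

```bash
python3 st.py 46 55 82
```

```text
t 4.75 pos [594.   43.5  95.5] trk x,y 46.3 52.5 F [ 0.23  0.33 -0.87] T [ 0.06  0.07 -0.02] w 0.8 xdir 94.32 ydir [ 0.    -0.001 -1.   ]
need cm dx,dy,dz [0.25 1.35 0.03]
```

>>> drive_tool(steps=[{"dx":0.1,"dy":0.8,"dz":0,"rx":0,"ry":0,"rz":0,"gripper":-1},{"dx":0,"dy":0.5,"dz":0,"rx":0,"ry":0,"rz":0,"gripper":-1},{"dx":0,"dy":0.2,"dz":0,"rx":0,"ry":0,"rz":0,"gripper":-1},{"dx":0,"dy":0.1,"dz":0,"rx":0,"ry":0,"rz":0,"gripper":-1},{"dx":0,"dy":0,"dz":0,"rx":0,"ry":0,"rz":0,"gripper":-1}])

```text
clock: 5.25
tool_pos: [593.0, 48.5, 80.0]
eef_rot: [0.48, -0.479, -0.519, 0.52]
force: [-3.7, -0.9, 4.8]
grip_width: 0.4
```

>>> drive_tool(steps=[{"dx":0,"dy":0.2,"dz":0,"rx":0,"ry":0,"rz":0,"gripper":-1},{"dx":0,"dy":0,"dz":0,"rx":0,"ry":0,"rz":0,"gripper":-1}])

```text
clock: 5.45
tool_pos: [593.1, 48.5, 79.9]
eef_rot: [0.48, -0.479, -0.519, 0.521]
force: [-8.3, -1.0, 13.9]
grip_width: 0.3
```

>>> drive_tool(steps=[{"dx":0,"dy":0.1,"dz":0,"rx":0,"ry":0,"rz":0,"gripper":-1},{"dx":0,"dy":0,"dz":0,"rx":0,"ry":0,"rz":0,"gripper":-1}])

```text
clock: 5.65
tool_pos: [593.1, 48.5, 79.8]
eef_rot: [0.48, -0.479, -0.519, 0.521]
force: [-10.6, 0.1, 18.5]
grip_width: 0.7
```

Cover 3 is held too. Cover 2 next.

>>> drive_tool(steps=[{"dx":0,"dy":-2.0,"dz":0,"rx":0,"ry":0,"rz":0,"gripper":-1},{"dx":-4,"dy":0,"dz":0,"rx":0,"ry":0,"rz":0,"gripper":-1},{"dx":-4,"dy":0,"dz":0,"rx":0,"ry":0,"rz":0,"gripper":-1},{"dx":-3,"dy":0,"dz":0,"rx":0,"ry":0,"rz":0,"gripper":-1},{"dx":0,"dy":0,"dz":0,"rx":0,"ry":0,"rz":0,"gripper":-1}])

```text
clock: 6.15
tool_pos: [602.7, -64.1, 96.4]
eef_rot: [0.48, -0.481, -0.519, 0.519]
force: [1.2, 0.4, 0.1]
grip_width: 0.4
```

```bash
python3 st.py 46 -55 82
```

```text
t 6.15 pos [602.7 -64.1  96.4] trk x,y 46.4 -55.5 F [1.2  0.36 0.15] T [ 0.   -0.02  0.  ] w 0.4 xdir 94.41 ydir [-0.    -0.001 -1.   ]
need cm dx,dy,dz [0.05 1.44 0.04]
```

>>> drive_tool(steps=[{"dx":0,"dy":0.8,"dz":0,"rx":0,"ry":0,"rz":0,"gripper":-1},{"dx":0,"dy":0.5,"dz":0,"rx":0,"ry":0,"rz":0,"gripper":-1},{"dx":0,"dy":0.2,"dz":0,"rx":0,"ry":0,"rz":0,"gripper":-1},{"dx":0,"dy":0.1,"dz":0,"rx":0,"ry":0,"rz":0,"gripper":-1},{"dx":0,"dy":0,"dz":0,"rx":0,"ry":0,"rz":0,"gripper":-1}])

```text
clock: 6.65
tool_pos: [602.4, -61.4, 80.4]
eef_rot: [0.48, -0.479, -0.52, 0.52]
force: [-0.4, 0.1, -0.3]
grip_width: 0.6
```

>>> drive_tool(steps=[{"dx":0,"dy":0.2,"dz":0,"rx":0,"ry":0,"rz":0,"gripper":-1},{"dx":0,"dy":0,"dz":0,"rx":0,"ry":0,"rz":0,"gripper":-1}])

```text
clock: 6.85
tool_pos: [602.8, -61.7, 80.0]
eef_rot: [-0.48, 0.48, 0.52, -0.519]
force: [-1.8, 1.7, 5.3]
grip_width: 0.3
```

>>> drive_tool(steps=[{"dx":0,"dy":0.1,"dz":0,"rx":0,"ry":0,"rz":0,"gripper":-1},{"dx":0,"dy":0,"dz":0,"rx":0,"ry":0,"rz":0,"gripper":-1}])

```text
clock: 7.05
tool_pos: [602.9, -61.7, 79.9]
eef_rot: [-0.48, 0.48, 0.52, -0.519]
force: [-5.2, 3.0, 10.3]
grip_width: 0.4
```

>>> drive_tool(steps=[{"dx":0,"dy":0.1,"dz":0,"rx":0,"ry":0,"rz":0,"gripper":-1},{"dx":0,"dy":0.1,"dz":0,"rx":0,"ry":0,"rz":0,"gripper":-1},{"dx":0,"dy":0,"dz":0,"rx":0,"ry":0,"rz":0,"gripper":-1}])

```text
clock: 7.35
tool_pos: [602.9, -61.7, 79.8]
eef_rot: [-0.48, 0.48, 0.52, -0.519]
force: [-10.1, 3.3, 17.8]
grip_width: 0.5
```

>>> drive_tool(steps=[{"dx":0,"dy":-2.0,"dz":0,"rx":0,"ry":0,"rz":0,"gripper":-1},{"dx":-4,"dy":0,"dz":0,"rx":0,"ry":0,"rz":0,"gripper":-1},{"dx":-4,"dy":0,"dz":0,"rx":0,"ry":0,"rz":0,"gripper":-1},{"dx":-3,"dy":0,"dz":0,"rx":0,"ry":0,"rz":0,"gripper":-1},{"dx":0,"dy":0,"dz":0,"rx":0,"ry":0,"rz":0,"gripper":-1}])

```text
clock: 7.85
tool_pos: [611.6, -175.2, 96.1]
eef_rot: [0.48, -0.481, -0.518, 0.519]
force: [-0.9, -0.0, -0.1]
grip_width: 0.6
```

```bash
python3 st.py 46 -165 82
```

```text
t 7.85 pos [ 611.6 -175.2   96.1] trk x,y 46.5 -166.9 F [-0.92 -0.01 -0.07] T [0.05 0.   0.03] w 0.6 xdir 94.33 ydir [ 0.001 -0.001 -1.   ]
need cm dx,dy,dz [0.19 1.41 0.05]
```

>>> drive_tool(steps=[{"dx":0.1,"dy":0.8,"dz":0,"rx":0,"ry":0,"rz":0,"gripper":-1},{"dx":0,"dy":0.5,"dz":0,"rx":0,"ry":0,"rz":0,"gripper":-1},{"dx":0,"dy":0.2,"dz":0,"rx":0,"ry":0,"rz":0,"gripper":-1},{"dx":0,"dy":0.2,"dz":0,"rx":0,"ry":0,"rz":0,"gripper":-1},{"dx":0,"dy":0,"dz":0,"rx":0,"ry":0,"rz":0,"gripper":-1}])

```text
clock: 8.35
tool_pos: [611.1, -169.9, 78.5]
eef_rot: [-0.48, 0.479, 0.52, -0.52]
force: [-0.2, -0.0, -0.2]
grip_width: 0.1
```

>>> drive_tool(steps=[{"dx":0,"dy":0.2,"dz":0,"rx":0,"ry":0,"rz":0,"gripper":-1},{"dx":0,"dy":0,"dz":0,"rx":0,"ry":0,"rz":0,"gripper":-1}])

```text
clock: 8.55
tool_pos: [611.5, -170.4, 76.9]
eef_rot: [-0.48, 0.48, 0.52, -0.519]
force: [1.7, 1.4, 1.1]
grip_width: 0.7
```

>>> drive_tool(steps=[{"dx":0,"dy":0.2,"dz":0,"rx":0,"ry":0,"rz":0,"gripper":-1},{"dx":0,"dy":0,"dz":0,"rx":0,"ry":0,"rz":0,"gripper":-1}])

```text
clock: 8.75
tool_pos: [611.8, -170.7, 75.0]
eef_rot: [-0.479, 0.48, 0.52, -0.519]
force: [1.6, 1.9, 2.2]
grip_width: 0.3
```

Cover 1 gives way at about 2 N: the loose one. Push it down.

>>> drive_tool(steps=[{"dx":0,"dy":0.3,"dz":0,"rx":0,"ry":0,"rz":0,"gripper":-1},{"dx":0,"dy":0.3,"dz":0,"rx":0,"ry":0,"rz":0,"gripper":-1},{"dx":0,"dy":0.3,"dz":0,"rx":0,"ry":0,"rz":0,"gripper":-1},{"dx":0,"dy":0,"dz":0,"rx":0,"ry":0,"rz":0,"gripper":-1}])

```text
clock: 9.15
tool_pos: [610.6, -171.0, 64.6]
eef_rot: [0.48, -0.48, -0.519, 0.52]
force: [2.2, 1.2, 0.5]
grip_width: 0.5
```

>>> drive_tool(steps=[{"dx":0,"dy":0.3,"dz":0,"rx":0,"ry":0,"rz":0,"gripper":-1},{"dx":0,"dy":0.3,"dz":0,"rx":0,"ry":0,"rz":0,"gripper":-1},{"dx":0,"dy":0,"dz":0,"rx":0,"ry":0,"rz":0,"gripper":-1}])

```text
clock: 9.45
tool_pos: [610.4, -171.1, 58.8]
eef_rot: [0.48, -0.48, -0.519, 0.52]
force: [1.1, 0.3, 0.0]
grip_width: 0.7
```

```bash
python3 st.py
python3 - <<'E'
from h import *
a=[bot.read_camera(n)["pixels"] for n in("scene","side")]
cv2.imwrite("pics/c2.png",np.hstack([cv2.resize(a[0][100:300,100:350],(400,320)),cv2.resize(a[1][100:300,150:400],(400,320))]))
E
```

```text
t 9.45 pos [ 610.4 -171.1   58.8] trk x,y 45.7 -162.7 F [1.08 0.29 0.05] T [-0.08 -0.12  0.01] w 0.7 xdir 94.54 ydir [-0.001 -0.    -1.   ]
```

View pics/c2.png

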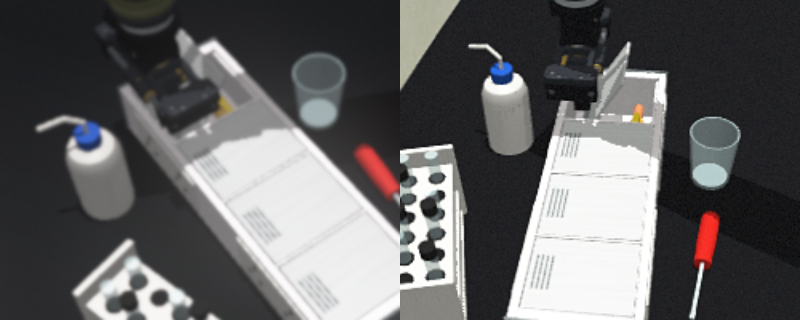

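>>> drive_tool(steps=[{"dx":0,"dy":-2,"dz":0,"rx":0,"ry":0,"rz":0,"gripper":-1},{"dx":0,"dy":-4,"dz":0,"rx":0,"ry":0,"rz":0,"gripper":-1},{"dx":0,"dy":-4,"dz":0,"rx":0,"ry":0,"rz":0,"gripper":-1},{"dx":0,"dy":-4,"dz":0,"rx":0,"ry":0,"rz":0,"gripper":-1},{"dx":0,"dy":-3,"dz":0,"rx":0,"ry":0,"rz":0,"gripper":-1}])

```text
clock: 10.05
tool_pos: [611.1, -170.9, 232.4]
eef_rot: [-0.479, 0.48, 0.52, -0.519]
force: [0.5, -0.0, 0.3]
grip_width: 0.2
```

>>> drive_tool(steps=[{"dx":0,"dy":0,"dz":3.8,"rx":0,"ry":0,"rz":0,"gripper":-1},{"dx":0,"dy":0,"dz":3.8,"rx":0,"ry":0,"rz":0,"gripper":-1},{"dx":0,"dy":0,"dz":3.8,"rx":0,"ry":0,"rz":0,"gripper":-1},{"dx":0,"dy":0,"dz":0,"rx":0,"ry":0,"rz":0,"gripper":-1}])

```text
clock: 10.45
tool_pos: [493.6, -179.5, 228.5]
eef_rot: [0.481, -0.479, -0.518, 0.52]
force: [-0.1, 0.1, -0.7]
grip_width: 0.5
```

```bash
python3 st.py -68 -165 105
python3 - <<'E'
from h import *
a=[bot.read_camera(n)["pixels"] for n in("wrist","side")]
cv2.imwrite("pics/c3.png",np.hstack([cv2.resize(a[0],(400,300)),cv2.resize(a[1][100:300,150:400],(400,300))]))
E
```

```text
t 10.45 pos [ 493.6 -179.5  228.5] trk x,y -71.5 -161.8 F [-0.09  0.09 -0.74] T [ 0.04 -0.01  0.01] w 0.5 xdir 94.44 ydir [-0.003  0.001 -1.   ]
need cm dx,dy,dz [-0.33 12.35 -0.38]
```

View pics/c3.png

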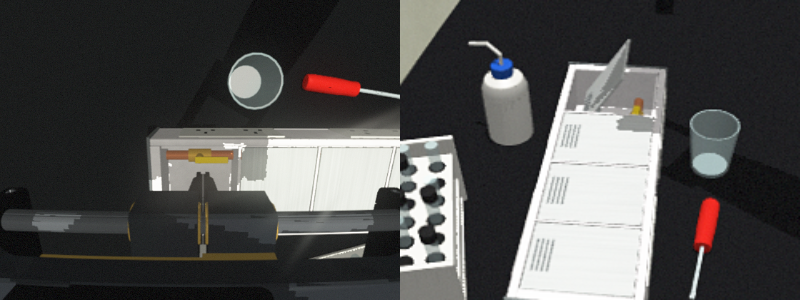

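>>> drive_tool(steps=[{"dx":-0.2,"dy":4,"dz":0,"rx":0,"ry":0,"rz":0,"gripper":-1},{"dx":0,"dy":4,"dz":0,"rx":0,"ry":0,"rz":0,"gripper":-1},{"dx":0,"dy":3.8,"dz":0,"rx":0,"ry":0,"rz":0,"gripper":-1},{"dx":0,"dy":0,"dz":0,"rx":0,"ry":0,"rz":0,"gripper":-1},{"dx":0,"dy":0,"dz":-1,"rx":0,"ry":0,"rz":0,"gripper":-1}])

```text
clock: 11.05
tool_pos: [507.7, -180.8, 111.4]
eef_rot: [0.48, -0.479, -0.519, 0.52]
force: [0.7, -1.1, -0.5]
grip_width: 0.2
```

>>> drive_tool(steps=[{"dx":0,"dy":0,"dz":-1,"rx":0,"ry":0,"rz":0,"gripper":-1},{"dx":0,"dy":0,"dz":-1,"rx":0,"ry":0,"rz":0,"gripper":-1},{"dx":0,"dy":0,"dz":-1,"rx":0,"ry":0,"rz":0,"gripper":-1},{"dx":0,"dy":0,"dz":-1,"rx":0,"ry":0,"rz":0,"gripper":-1},{"dx":0,"dy":0,"dz":0,"rx":0,"ry":0,"rz":0,"gripper":-1}])

```text
clock: 11.55
tool_pos: [549.1, -177.9, 112.4]
eef_rot: [-0.479, 0.48, 0.52, -0.519]
force: [-0.5, -0.2, -0.1]
grip_width: 0.7
```

```bash
python3 st.py 14 -165 108
```

```text
t 11.55 pos [ 549.1 -177.9  112.4] trk x,y -16.0 -164.6 F [-0.49 -0.17 -0.06] T [0.04 0.03 0.  ] w 0.7 xdir 94.58 ydir [ 0.002 -0.    -1.   ]
need cm dx,dy,dz [-0.04  0.44 -3.  ]
```

>>> drive_tool(steps=[{"dx":0,"dy":0,"dz":-0.5,"rx":0,"ry":0,"rz":0,"gripper":-1},{"dx":0,"dy":0,"dz":-0.5,"rx":0,"ry":0,"rz":0,"gripper":-1},{"dx":0,"dy":0,"dz":-0.5,"rx":0,"ry":0,"rz":0,"gripper":-1},{"dx":0,"dy":0,"dz":-0.5,"rx":0,"ry":0,"rz":0,"gripper":-1},{"dx":0,"dy":0,"dz":0,"rx":0,"ry":0,"rz":0,"gripper":-1}])

```text
clock: 12.05
tool_pos: [567.9, -176.2, 111.7]
eef_rot: [-0.48, 0.48, 0.52, -0.519]
force: [-0.1, -0.6, -0.4]
grip_width: 0.3
```

>>> drive_tool(steps=[{"dx":0,"dy":0,"dz":-0.4,"rx":0,"ry":0,"rz":0,"gripper":-1},{"dx":0,"dy":0,"dz":-0.4,"rx":0,"ry":0,"rz":0,"gripper":-1},{"dx":0,"dy":0,"dz":0,"rx":0,"ry":0,"rz":0,"gripper":-1}])

```text
clock: 12.35
tool_pos: [575.7, -175.6, 111.6]
eef_rot: [-0.48, 0.48, 0.519, -0.519]
force: [-0.7, 0.6, 0.5]
grip_width: 0.6
```

```bash
python3 st.py 14 -165 108
python3 - <<'E'
from h import *
a=[bot.read_camera(n)["pixels"] for n in("scene","side")]
cv2.imwrite("pics/c4.png",np.hstack([cv2.resize(a[0][100:300,100:350],(400,320)),cv2.resize(a[1][100:200,200:325],(400,320))]))
E
```

```text
t 12.35 pos [ 575.7 -175.6  111.6] trk x,y 10.7 -164.4 F [-0.69  0.6   0.52] T [ 0.06  0.   -0.01] w 0.6 xdir 94.55 ydir [ 0.  0. -1.]
need cm dx,dy,dz [-0.06  0.36 -0.33]
```

View pics/c4.png

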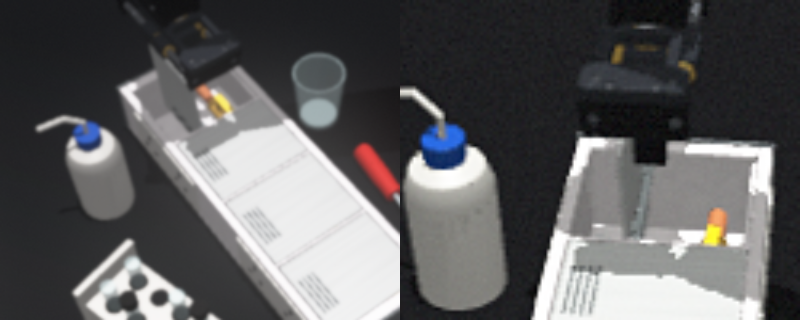

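>>> drive_tool(steps=[{"dx":0,"dy":0,"dz":-0.2,"rx":0,"ry":0,"rz":0,"gripper":-1},{"dx":0,"dy":0,"dz":-0.2,"rx":0,"ry":0,"rz":0,"gripper":-1},{"dx":0,"dy":0,"dz":0,"rx":0,"ry":0,"rz":0,"gripper":-1}])

```text
clock: 12.75
tool_pos: [579.4, -175.3, 111.5]
eef_rot: [0.48, -0.48, -0.519, 0.519]
force: [-0.9, 0.6, 0.7]
grip_width: 0.2
```

```bash
python3 st.py 14 -165 108
```

```text
t 12.75 pos [ 579.4 -175.3  111.5] trk x,y 14.4 -164.4 F [-0.86  0.64  0.68] T [-0.03  0.13 -0.04] w 0.2 xdir 94.54 ydir [-0.  0. -1.]
need cm dx,dy,dz [-0.06  0.35  0.04]
```

Back off, rise and look.

>>> drive_tool(steps=[{"dx":0,"dy":0,"dz":1,"rx":0,"ry":0,"rz":0,"gripper":-1},{"dx":0,"dy":0,"dz":3,"rx":0,"ry":0,"rz":0,"gripper":-1},{"dx":0,"dy":0,"dz":4,"rx":0,"ry":0,"rz":0,"gripper":-1},{"dx":0,"dy":-3,"dz":2,"rx":0,"ry":0,"rz":0,"gripper":-1},{"dx":0,"dy":-4,"dz":0,"rx":0,"ry":0,"rz":0,"gripper":-1}])

```text
clock: 13.25
tool_pos: [475.0, -182.2, 179.0]
eef_rot: [0.483, -0.478, -0.518, 0.52]
force: [0.2, 0.1, -0.0]
grip_width: 0.4
```

>>> drive_tool(steps=[{"dx":0,"dy":-4,"dz":0,"rx":0,"ry":0,"rz":0,"gripper":-1},{"dx":0,"dy":-3,"dz":3,"rx":0,"ry":0,"rz":0,"gripper":-1},{"dx":0,"dy":0,"dz":4,"rx":0,"ry":0,"rz":0,"gripper":-1},{"dx":0,"dy":0,"dz":0,"rx":0,"ry":0,"rz":0,"gripper":-1}])

```text
clock: 13.65
tool_pos: [407.5, -189.0, 253.2]
eef_rot: [-0.479, 0.482, 0.519, -0.519]
force: [0.3, -0.9, 0.4]
grip_width: 0.3
```

```bash
python3 st.py
python3 - <<'E'
from h import *
P=np.load("P.npy");o=[]
for n,(r,c0) in(("scene",(100,110)),("side",(95,190))):
    c=bot.read_camera(n);im=cv2.resize(c["pixels"],None,fx=4,fy=4,interpolation=cv2.INTER_CUBIC)
    for th,col in((1.35,(255,0,0)),(1.57,(0,200,0)),(1.75,(0,0,255))):
        C,S=np.cos(th),np.sin(th)
        L=[]
        for y in(-217,-113):
            dx,dz=-80,6   # rel pin, mid-plane front edge
            L.append((17+dx*C+dz*S,y,72-dx*S+dz*C))
        q=proj(c,trk(P,L))*4
        cv2.line(im,*[tuple(int(v) for v in k) for k in q],col,1)
    o.append(im[r*4:r*4+420,c0*4:c0*4+400]); cv2.imwrite(f"pics/{n}5.png",c["pixels"])
cv2.imwrite("pics/c5.png",np.hstack(o))
E
```

```text
t 13.65 pos [ 407.5 -189.   253.2] trk x,y -158.1 -164.5 F [ 0.27 -0.86  0.36] T [0.08 0.05 0.05] w 0.3 xdir 94.43 ydir [ 0.003 -0.002 -1.   ]
```

View pics/c5.png

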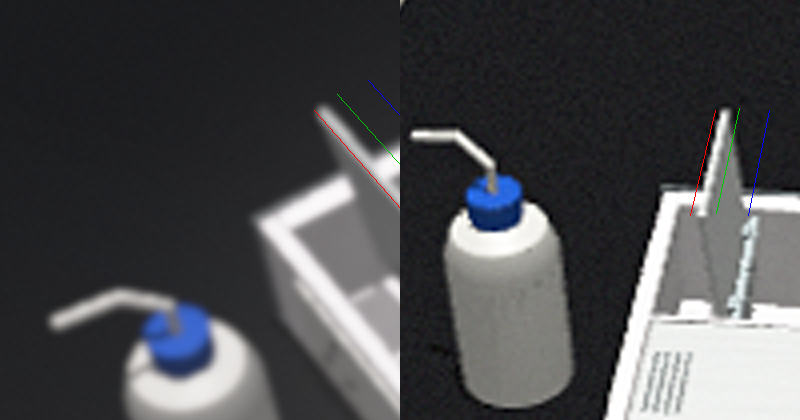

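View pics/scene5.png

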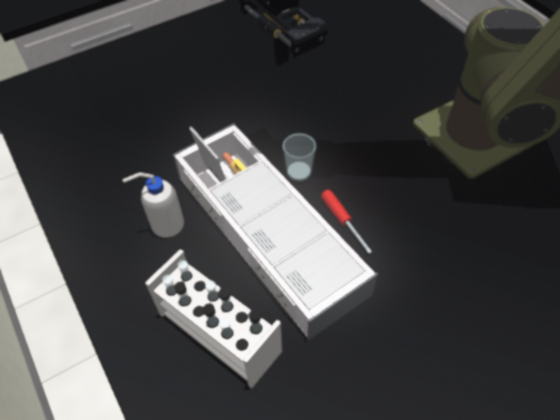

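The pictures show cover 1 standing between the drawn lines for 1.57 and 1.75 rad. The other covers are shut and the loose objects are where they were. Handing in.

Run:
```python
from h import *
a=cv2.imread("pics/scene0.png").astype(int);b=cv2.imread("pics/scene5.png").astype(int)
d=abs(a-b).max(2)
for n,(x,y,w,h) in dict(rack=(145,250,140,135),bottle=(120,170,66,70),beaker=(280,130,40,55),driver=(318,185,56,70)).items(): print(n,(d[y:y+h,x:x+w]>40).sum())
print(bot.hand_in())
```

```text
rack 0
bottle 0
beaker 0
driver 0
the job is handed in; nothing more can be done
None
```

Cover 1 is open and the job is handed in; no verdict was reported.

- **Finding the loose cover:** I pressed the grooves of covers 4, 3 and 2 with the closed fingertips. Each held rigid at about 18–19 N with no more than about 0.2 mm of give. Cover 1 gave way at about 2 N. The task said 3–5 N, so that reading is a little low.
- **Opening it:** I pushed cover 1's back edge down about 21 mm, which raised its front. Then I pushed the raised front edge back past upright with the side of the fingers and withdrew. No force reading after a move passed about 22 N, and nothing was pinched or lifted.
- **Last checks:** With the arm clear, drawing the expected edge lines on the scene and side pictures puts cover 1 between 1.57 and 1.75 rad. My estimate is about 1.65 rad, judged by eye. The other three covers look shut. The scene picture shows no change around the rack, bottle, beaker or screwdriver compared with the start.

The clock stood at about 14 s of the 51 s allowed. No check failed. I took only one set of pictures after withdrawing, so the cover being at rest rests on that and its stated friction.

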